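# Swap two bottles in a barred transport rack

## Task

The brown bottle and the small orange-capped bottle stand in each other's places in the transport rack. Lift the hold-down bar straight up out of its two open brackets, keeping it level, and lay it aside on the bench; then swap those two bottles, each upright in the other's tray (the empty tray is free to use on the way), without moving the third, blue-capped bottle. Finally lay the bar back in both brackets, its black grip on top and in the middle of the rack.

Things in the scene. Friction and masses are not known exactly. Their poses are not given: they have to be found in the camera images.
- rack: Grey painted metal rack fixed to the bench, base 100 x 510 x 8 mm. Origin: centre of its underside; z up, y along the row of four trays (pitch 105 mm). At y = -237 and +237 mm uprights, 10 mm thick along y, carry open-topped U brackets: bottom of the U at z = 142 mm, 30 mm wide along x, straight to 166 mm, flared tips to 175 mm. The bar lies in both Us, over the bottles.
- bar_grip (a point): Hold-down bar, loose, 0.22 kg: steel, 20 mm wide, 14 mm high, 510 mm long, with a black grip block upright in its middle (20 mm across, 28 mm along the bar, 44 mm high above the bar's top). The point: inside the grip, 42 mm above the bar's underside, 16 mm below the grip's top; z up, y along the bar. Seated: 184 mm above the rack's origin; bar on bench: 42 mm above the bench.
- brown_bottle_mid (a point): Brown glass bottle with a black cap, round, 60 mm in diameter, 118 mm high, loose, one of the two to be swapped; the point is on its axis half-way up (59 mm), where the body can be gripped; z up.
- small_bottle_mid (a point): Smallest bottle, white with an orange cap, round-edged, 46 x 46 mm, 92 mm high, loose, one of the two to be swapped; the point is on its axis half-way up (46 mm), where the body can be gripped; z up.
- white_bottle_mid (a point): White bottle with a blue cap, 64 mm in diameter, 125 mm high, loose; it stays where it is. The point is on its axis half-way up (62.5 mm); z up.
- bay_1: Square shallow plastic tray, 82 x 82 mm outside, 76 x 76 mm inside, rim 9 mm above its underside, inner floor 3 mm above its underside, fixed on the rack's base. Origin: centre of its underside; z up, x and y along its sides. The brown bottle stands in it at the start; the small bottle must end in it.
- bay_2: Square shallow plastic tray, 82 x 82 mm outside, 76 x 76 mm inside, rim 9 mm above its underside, inner floor 3 mm above its underside, fixed on the rack's base. Origin: centre of its underside; z up, x and y along its sides. The small bottle stands in it at the start; the brown bottle must end in it.
- bay_3: Square shallow plastic tray, 82 x 82 mm outside, 76 x 76 mm inside, rim 9 mm above its underside, inner floor 3 mm above its underside, fixed on the rack's base. Origin: centre of its underside; z up, x and y along its sides. The blue-capped bottle stands in it and stays.
- bay_4: Square shallow plastic tray, 82 x 82 mm outside, 76 x 76 mm inside, rim 9 mm above its underside, inner floor 3 mm above its underside, fixed on the rack's base. Origin: centre of its underside; z up, x and y along its sides. Empty at the start: the free spot.
Mind the look-alikes: they are no part of the job. What is shaped like the part that bears white_bottle_mid but yellow is not meant.

How it is judged:
On the way, in this order (a step that is already met when the one before it is completed fails the run):
1. The bar is lifted level, clear of both brackets (grip at least 30 mm above its seated height, tilted under 0.15 rad) (z of bar_grip in the frame of rack above 0.214 m and angle between bar_grip's own z axis and vertical below 0.15 rad), for 0.1 s.
2. The bar lies aside, low by the rack, let go (z of bar_grip in the frame of rack below 0.1 m and contact force between the fingers and bar below 0.1 N), for 0.2 s.
3. The brown and the small bottle stand in each other's trays (horizontal distance between brown_bottle_mid and bay_2 below 0.014 m and z of brown_bottle_mid in the frame of bay_2 between 0.057 and 0.067 m and angle between each of brown_bottle_mid, small_bottle_mid's own z axis and vertical below 0.08 rad and horizontal distance between small_bottle_mid and bay_1 below 0.024 m and z of small_bottle_mid in the frame of bay_1 between 0.044 and 0.054 m), for 0.2 s.
At the end, for the whole second after the job is handed in: Brown bottle upright on the floor of the small one's former tray (within 14 mm of centre), small bottle in the brown one's (within 24 mm); blue-capped bottle still in its tray; bar level in both U brackets, grip on top, its middle within 15 mm of the rack's along the rack (all of step 3 and horizontal distance between white_bottle_mid and bay_3 below 0.012 m and z of white_bottle_mid in the frame of bay_3 between 0.0605 and 0.0705 m and angle between white_bottle_mid's own z axis and vertical below 0.08 rad and z of bar_grip in the frame of rack between 0.18 and 0.188 m and x of bar_grip in the frame of rack between -0.01 and 0.01 m and y of bar_grip in the frame of rack between -0.015 and 0.015 m and angle between the y axis of bar_grip and the y axis of rack, either way round below 0.06 rad and angle between bar_grip's own z axis and vertical below 0.05 rad); the robot touches nothing.
It fails at once if The blue-capped bottle is moved more than 15 mm or tipped (distance of white_bottle_mid from where it was at the start of the episode above 0.015 m or angle between white_bottle_mid's own z axis and vertical above 0.25 rad).
It fails at once if The bar is tilted more than about 25 degrees (angle between bar_grip's own z axis and vertical above 0.45 rad).
It also fails if it takes over 138 s, if anything falls off the work surface, if the arm or the gripper's body presses on something with over 40 N, if the wrist force passes 120 N, or if a joint passes its speed limit or range.

## Robot

A 6-joint arm with a two-finger parallel gripper is mounted at the origin on a cart in front of the work surface, level with it; the furniture and walls round the work are solid. World frame = base frame: x ahead of the robot, y to its left, z up, the work surface at z = 0. Lengths are in m, angles in rad, forces in N, time in s.
With the tool pointing down it reaches from about 0.35 to 0.8 m from the base axis. Payload 7.3 kg.
Tool frame: the origin (TCP) lies between the finger pads; the fingertips stand 25 mm ahead of it and the grasp point (between the pads) lies 6 mm ahead of it (r.tip_extent is the distance from the TCP to the fingertips, in m); z points along the fingers, y is the line along which they close (so a half turn about z gives the same grasp; the last joint's range is limited). The gripper opens to 85 mm and grips with 20 to 120 N. Pads are 22 mm wide; open, the fingers measure 114 mm over their backs; the gripper's body (76 mm by 85 mm) begins 54 mm behind the grasp point. The pads swing forward as they close: fully open they stand 13 mm farther back than shut.
Start: joints at [0.995, 0.342, 1.524, -0, 1.275, -0.146], TCP at [0.219, 0.477, 0.219] pointing down, gripper open.
Joint ranges: [-2.53, 2.53], [-0.77, 2.02], [0.04, 2.7], [-1, 4.14], [0.28, 2.66], [-3.11, 3.11]. Speed limits (rad/s): [2.57, 2.57, 3.14, 3.14, 3.14, 3.14].

## Interface

Orientations are given as a unit quaternion [x, y, z, w].
In Python, from workcell import r, command_gripper, optics gives the robot as it stands. The module is installed in compiled form; this text tells all that it offers. Calls block until the motion is done:
- r.reach(position, orientation): joint-space move of the TCP to a pose.
- r.move_straight(position, orientation=None, speed=0.15, max_force=None): straight line of the TCP; orientation=None keeps the orientation; speed is the mean speed in m/s. With max_force (N) it stops when the force on the tool has changed by that much, and returns True; else False.
- r.movej(angles): joint-space move.
- command_gripper(opening, force=None): finger opening in m; force is the grip in N (None keeps the last); returns when the fingers have stopped.
- r.hold(seconds).
- r.solve_ik(position, orientation): joint angles nearest the present ones, or None.
- r.read_state(): the state.
- optics.get_image(name): name is "side" or "top" or "wrist"; returns (picture, depth): 400x640x3 uint8, red, green, blue; 400x640 float32, m along the optical axis (not along the pixel's ray), 0 where there is no reading.
- optics.camera_model(name): a dict with "K" (3x3 intrinsics, pixels), "R" (3x3) and "t" (3): a world point X has camera coordinates R X + t; the wrist camera has in their place "tool_from_camera" (4x4, takes a point from camera to tool coordinates, whose origin is the TCP and whose axes are the flange's). Camera axes: x right, y down, z forward; pixel columns grow to the right and rows downward; lengths in m; the calibration is good to about 2 mm. The wrist camera is an equidistant fisheye: a pixel r from the principal point sees the ray r / f radians off the axis. A picture is of the moment at which its call begins: read the wrist's pose just before it. camera_model takes no time and is no camera call.
A pose or a line that the arm cannot do raises r.PlanningError and nothing moves.
- r.finish_job(): hands the job in; it is judged then, once.
The state is a dict: "time_s": time; "joint_positions": joint angles; "dq": joint speeds; "tau": joint torques, N m; "eef_pos": TCP position; "eef_rot": TCP orientation; "contact_force": force on the tool from outside, world axes, zero at the start; "torque": the same for the moment, N m; "grip_width": finger opening in m; "grip_force": force on a finger pad.
Only numpy, scipy, OpenCV 4.12 (cv2) and the standard library are available. Lean on these libraries where they do the work, as an engineer would, in place of code of your own. Each camera call takes 0.05 s, during which the arm holds its last target. There are 200 camera calls.

## Working session

There is one attempt and no reset: what is moved stays moved. The work goes in short steps, each a Python script; the robot and the scene stay as the last script left them, time stands still between calls to the robot, and variables do not carry over. Pictures are saved under pics/ and viewed, at most 14 in all, crops included, and the job is handed in when it is done.

```bash
mkdir -p pics; python3 - <<'E'
from workcell import r, optics
import cv2,numpy as np
for n in ("top","side"):
    p,d=optics.get_image(n); cv2.imwrite(f"pics/{n}0.png",p[:,:,::-1]); np.savez(f"{n}0.npz",p=p,d=d)
    m=optics.camera_model(n); print(n,{k:np.round(v,4).tolist() if not isinstance(v,str) else v for k,v in m.items()}, (d>0).mean())
print(r.read_state()); print(r.tip_extent)
E
```

```text
top {'K': [[414.3791, 0.0, 319.435], [0.0, 414.3791, 196.8648], [0.0, 0.0, 1.0]], 'R': [[0.0093, -0.9999, -0.0038], [-0.9911, -0.0087, -0.1328], [0.1328, 0.005, -0.9911]], 't': [-0.0404, 0.5807, 1.0693]} 0.9961875
side {'K': [[432.0046, 0.0, 322.6679], [0.0, 432.0046, 201.6181], [0.0, 0.0, 1.0]], 'R': [[0.862, -0.5067, -0.0138], [-0.35, -0.5753, -0.7393], [0.3667, 0.6421, -0.6732]], 't': [-0.4927, 0.2727, 1.0743]} 0.9959453125
{'time_s': 0.1, 'joint_positions': array([ 9.94993332e-01,  3.42633873e-01,  1.52492075e+00, -8.63214153e-06,
        1.27541319e+00, -1.46000039e-01]), 'dq': array([-1.79332067e-03, -8.80014173e-05, -1.31223843e-03, -8.90455674e-04,
       -5.73880100e-04,  3.45982682e-04]), 'tau': array([ 1.35780218e-03, -4.34443688e+01, -2.46490949e+01, -2.57693237e-04,
        4.64948360e-03, -1.97948862e-05]), 'eef_pos': array([0.21853754, 0.47693809, 0.21880569]), 'eef_rot': array([ 2.13249893e-01,  9.76997446e-01, -6.44741785e-04, -2.38933927e-04]), 'contact_force': array([ 0.62706335, -0.1746515 ,  0.65450001]), 'torque': array([-0.01622266,  0.03163531,  0.02741532]), 'grip_force': 0.0, 'grip_width': 0.08527446214989476}
0.025
```

View pics/top0.png

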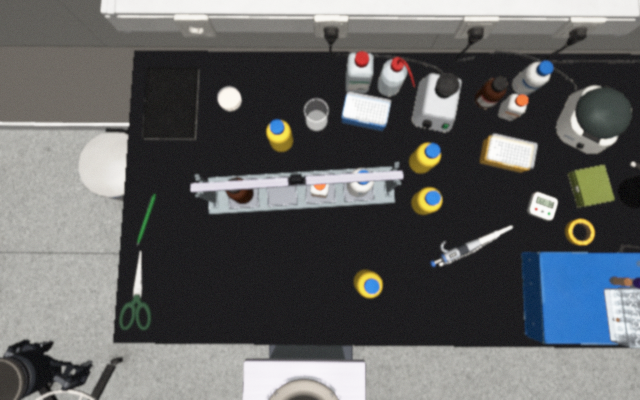

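View pics/side0.png

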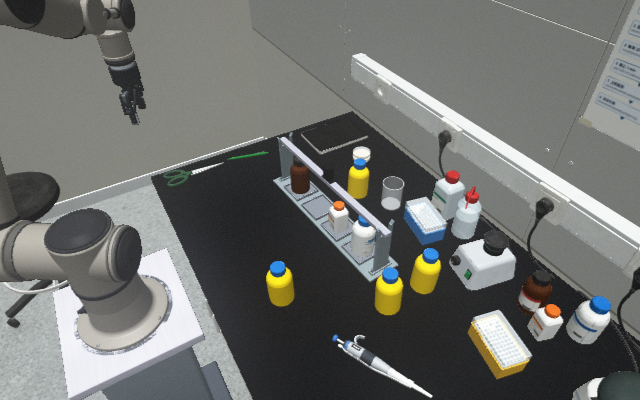

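The top view shows the rack running from (200,190) to (400,185), with the bar's black grip at (296,180). In the rack, left to right, are brown (240,190), the empty tray (280,195), small orange-capped (319,187) and white with a blue cap (360,183).

Look-alikes are a brown bottle at (490,92), a small orange-capped one at (515,106), a blue-capped white one at (537,75) and the yellow bottles. The ones in the rack under the bar are meant. I'll measure them and confirm with an enlarged crop.

```bash
cat > h.py <<'E'
import numpy as np,cv2
from workcell import optics
def cloud(n,d):
    m=optics.camera_model(n);K,R,t=[np.array(m[k],float) for k in("K","R","t")]
    v,u=np.mgrid[:400,:640]; X=np.stack([(u-K[0,2])/K[0,0]*d,(v-K[1,2])/K[1,1]*d,d],-1)
    return (X-t.reshape(3))@R   # R^T (X-t)
def ray(n,u,v,z):
    m=optics.camera_model(n);K,R,t=[np.array(m[k],float) for k in("K","R","t")]
    c=-R.T@t.reshape(3); w=R.T@np.linalg.inv(K)@[u,v,1]; return c+w*(z-c[2])/w[2]
E
python3 - <<'E'
from h import *
top=np.load("top0.npz");p=top["p"];W=cloud("top",top["d"]);side=np.load("side0.npz");S=cloud("side",side["d"])
x,y,z=W[...,0],W[...,1],W[...,2]
print("bench z",np.median(z[300:330,200:240]), np.median(S[340:380,280:310,2]))
reg=np.zeros(z.shape,bool);reg[160:215,185:410]=1
for lo,hi in((.142,.168),(.175,.215)):
    m=reg&(z>lo)&(z<hi);c=np.argwhere(m);P=W[m]
    print(lo,len(P),P.min(0).round(4),P.max(0).round(4),np.median(P,0).round(4))
    a=cv2.minAreaRect(P[:,:2].astype(np.float32));print(a)
m=reg&(z>.002)&(z<.02);P=W[m];print("base",len(P),cv2.minAreaRect(P[:,:2].astype(np.float32)),np.median(P[:,2]))
hsv=cv2.cvtColor(p,cv2.COLOR_RGB2HSV)
# bar by colour: bright pale
m=(reg&(hsv[...,2]>175)&(hsv[...,1]<60)).astype(np.uint8);k,l,s,c=cv2.connectedComponentsWithStats(m);i=1+s[1:,4].argmax();print("bar px",s[i],c[i]);
q=np.argwhere(l==i)[:,::-1].astype(np.float32);a=cv2.minAreaRect(q);print(a,[ray("top",*b,.156).round(4) for b in cv2.boxPoints(a)])
im=np.vstack([cv2.resize(p[155:225,180:420],None,fx=3.3,fy=3.3,interpolation=2)[:231,:792],cv2.resize(side["p"][120:290,250:410],(344,366),interpolation=2)[:,:344].repeat(1,0) if 0 else cv2.copyMakeBorder(cv2.resize(side["p"][120:290,250:410],(344,366),interpolation=2),0,0,0,448,0)])
cv2.imwrite("pics/crop.png",im[:,:,::-1])
E
```

```text
bench z 0.0010948631319174077 -0.0009843596440641763
0.142 1869 [ 0.5659 -0.2343  0.1421] [0.6424 0.2732 0.1678] [0.6037 0.0203 0.1567]
((0.6048437356948853, 0.01924411952495575), (0.04520086199045181, 0.5086203813552856), 3.992945671081543)
0.175 142 [ 0.5643 -0.2247  0.175 ] [0.6474 0.2576 0.2057] [0.6025 0.0184 0.1993]
((0.6057291626930237, 0.017170026898384094), (0.050734054297208786, 0.48167896270751953), 3.9114980697631836)
base 5466 ((0.6133943200111389, 0.028147459030151367), (0.15198104083538055, 0.6253673434257507), 0.4834069311618805) 0.008685543003353793
bar px [ 191  168  212   45 4579] [302.65560166 189.2780083 ]
((297.0272521972656, 189.935791015625), (34.18330001831055, 211.64952087402344), 86.42366790771484) [array([0.6047, 0.275 , 0.156 ]), array([ 0.6414, -0.233 ,  0.156 ]), array([ 0.5586, -0.2367,  0.156 ]), array([0.5225, 0.2658, 0.156 ])]
```

View pics/crop.png

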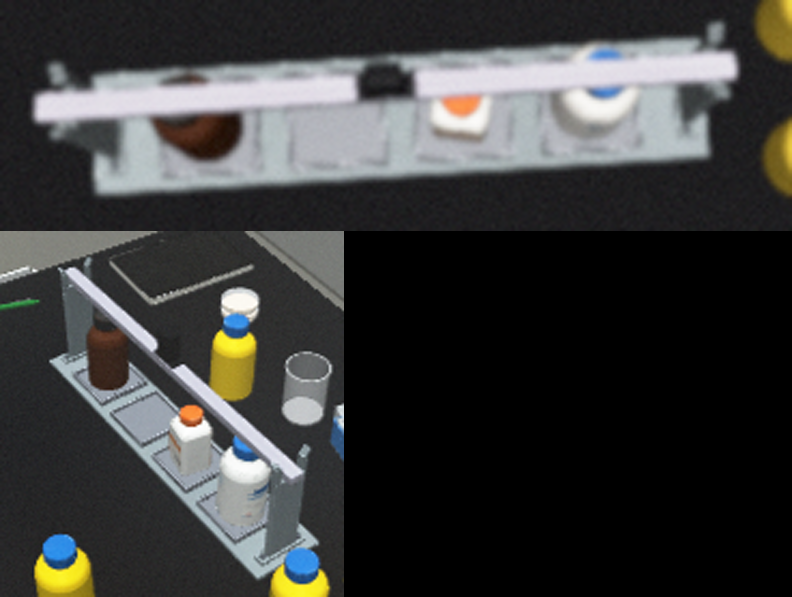

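The crop confirms it: brown, empty tray, small orange-capped and white blue-capped bottles stand in the rack, left to right, under the bar. The grip is at about (296,180) in the full picture. Next I'll fit the bar accurately and pick it up.

```bash
cat >> h.py <<'E'
from workcell import r, command_gripper
from scipy.spatial.transform import Rotation
def quat(yaw):
    "tool down, closing along the rack's x axis (yaw of rack); the half turn nearest the present joints"
    q0=np.array(r.read_state()["joint_positions"]);best=None
    for s in(1,-1):
        y=s*np.array([np.cos(yaw),np.sin(yaw),0]);z=np.array([0,0,-1.]);x=np.cross(y,z)
        q=Rotation.from_matrix(np.stack([x,y,z],1)).as_quat()
        j=r.solve_ik([.6,.02,.25],q)
        if j is not None and (best is None or abs(j[5])<best[0]): best=(abs(j[5]),q)
    return best[1]
E
python3 - <<'E'
from h import *
for n,reg0 in(("top",(150,225,185,410)),("side",(120,290,250,410))):
    D=np.load(n+"0.npz");p=D["p"].astype(int);W=cloud(n,D["d"]);a,b,c,d=reg0
    reg=np.zeros(W.shape[:2],bool);reg[a:b,c:d]=1
    x,y,z=W[...,0],W[...,1],W[...,2]
    pale=(p.min(-1)>165)
    m=reg&pale&(z>.148)&(z<.166)&(abs(x-.605+.07*(y-.02))<.03)
    P=W[m]
    vx,vy,x0,y0=cv2.fitLine(P[:,:2].astype(np.float32),cv2.DIST_HUBER,0,.01,.01).ravel()
    u=np.array([vx,vy])*np.sign(vy);s=(P[:,:2]-[x0,y0])@u;lo,hi=s.min(),s.max()
    print(n,len(P),"yaw",np.degrees(np.arctan2(-u[0],u[1])),"mid",np.array([x0,y0])+u*(lo+hi)/2,"len",hi-lo,"z",np.median(P[:,2]))
    g=reg&(p.max(-1)<70)&(z>.17)&(z<.22)&(abs(y-.02)<.06);G=W[g];print(" grip",len(G),G.min(0).round(4),G.max(0).round(4),np.median(G,0).round(4))
    gt=g&(z>.192);print(" griptop",W[gt].mean(0).round(4), cv2.minAreaRect(W[gt][:,:2].astype(np.float32)))
    # base: grey rack
    m=reg&(z>.004)&(z<.014)&(p.min(-1)>90)&(abs(x-.605)<.1);B=W[m];k=cv2.minAreaRect(B[:,:2].astype(np.float32));print(" base",len(B),k)
E
```

```text
top 1624 yaw 4.0414953 mid [0.60395155 0.0192322 ] len 0.5085107777144968 z 0.15673016434750392
 grip 105 [0.5938 0.0052 0.1719] [0.6098 0.0323 0.2057] [0.6002 0.0183 0.1997]
 griptop [0.602  0.0197 0.2001] ((0.6017608642578125, 0.019487513229250908), (0.025483017787337303, 0.015956679359078407), 89.53722381591797)
 base 3069 ((0.6046155095100403, 0.02725309133529663), (0.10271214693784714, 0.5908408761024475), 4.062964916229248)
side 730 yaw 4.0372815 mid [0.60131435 0.018225  ] len 0.5079587624324882 z 0.15510796483252154
 grip 116 [0.5904 0.0026 0.1705] [0.6111 0.034  0.2025] [0.5967 0.0121 0.1928]
 griptop [0.5997 0.0157 0.1977] ((0.6008370518684387, 0.018387550488114357), (0.020064152777194977, 0.03114970028400421), 2.1028335094451904)
 base 1997 ((0.6021520495414734, 0.015816763043403625), (0.10225735604763031, 0.5093079209327698), 4.088682174682617)
```

```bash
cat >> h.py <<'E'
YAW=np.radians(4.05); C=np.array([.6025,.0180]); BAR=np.array([.6025,.0187])
U=np.array([-np.sin(YAW),np.cos(YAW)]); N=np.array([np.cos(YAW),np.sin(YAW)])
def P(xy,z): return [float(xy[0]),float(xy[1]),float(z)]
E
python3 - <<'E'
from h import *
q=quat(YAW)
r.reach(P(BAR,.29),q); command_gripper(.06,60)
r.move_straight(P(BAR,.191),q,speed=.12)
s=r.read_state();print(s["time_s"],s["eef_pos"],s["contact_force"],s["joint_positions"])
command_gripper(0.0,80);s=r.read_state();print(s["grip_width"],s["grip_force"],s["contact_force"])
f=r.move_straight(P(BAR,.255),q,speed=.08);r.hold(.2)
s=r.read_state();print(s["time_s"],s["grip_width"],s["contact_force"],s["torque"])
for n in("side",):
    p,d=optics.get_image(n);cv2.imwrite("pics/lift.png",p[:,:,::-1])
E
```

```text
3.6083 [0.6029723  0.01864597 0.19184119] [ 0.45913397  0.00397696 -0.22898693] [-9.60606537e-02  5.06193622e-01  1.34115654e+00 -2.27469549e-05
  1.29272877e+00 -1.66762507e-01]
-4.5036978828541726e-05 0.0 [ 0.56668787 -1.06470155 -0.44572652]
5.3583 0.00010359575935183433 [-0.1729321   0.62639589  0.1801824 ] [-0.00586026  0.00648092  0.03122026]
```

View pics/lift.png

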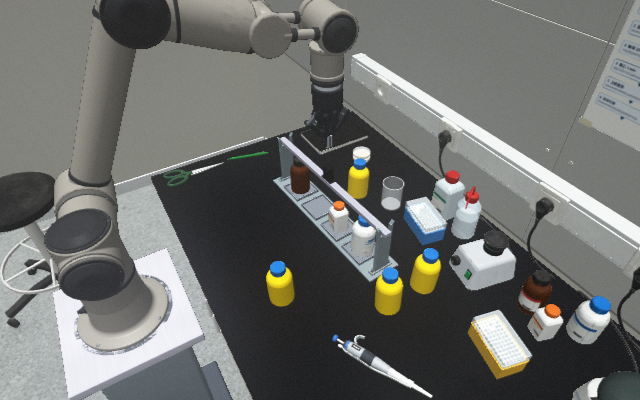

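The grip was missed: the fingers closed empty, the gripper is at about (325,130) and the bar is still seated. I'll check how the calibration lines up with the real gripper position.

```bash
python3 - <<'E'
from h import *
s=r.read_state();e=np.array(s["eef_pos"]);print(e,Rotation.from_quat(s["eef_rot"]).as_matrix().round(3))
for n in("side","top"):
    m=optics.camera_model(n);K,R,t=[np.array(m[k],float) for k in("K","R","t")]
    for X in(e,e-[0,0,.025],np.array([0,0,0.]),BAR.tolist()+[.2]):
        c=K@(R@np.array(X)+t.reshape(3));print(n,np.round(X,3),(c[:2]/c[2]).round(1))
    p,d=optics.get_image(n);W=cloud(n,d);
    if n=="side":
        reg=np.zeros(d.shape,bool);reg[90:160,300:350]=1
        A=W[reg&(p.max(-1)<75)&(W[...,2]>.21)];print(len(A),A.min(0),A.max(0)); L=A[A[:,2]<A[:,2].min()+.03];print(L.mean(0),L.min(0),L.max(0))
        b=cv2.resize(p[100:220,270:410],None,fx=4,fy=4,interpolation=2)
    else: a=p[90:260,180:420]
a=cv2.resize(a,(560,397));cv2.imwrite("pics/dbg.png",b[:,:,::-1]);cv2.imwrite("pics/dbgtop.png",a[:,:,::-1])
E
```

```text
[0.60235849 0.01870563 0.25455336] [[-0.071  0.998 -0.001]
 [ 0.998  0.071  0.   ]
 [ 0.    -0.001 -1.   ]]
side [0.602 0.019 0.255] [327.8 149.5]
side [0.602 0.019 0.23 ] [327.9 157.2]
side [0. 0. 0.] [124.6 311.3]
side [0.602 0.019 0.2  ] [328. 166.]
1439 [ 0.12611541 -0.78262893  0.26637257] [0.66293681 0.03675958 0.918073  ]
[0.59527794 0.01499947 0.28426067] [0.58603918 0.00843367 0.26637257] [0.61449421 0.0274155  0.29634557]
top [0.602 0.019 0.255] [294.3 173.6]
top [0.602 0.019 0.23 ] [295.  175.7]
top [0. 0. 0.] [303.8 421.9]
top [0.602 0.019 0.2  ] [295.8 178. ]
```

View pics/dbg.png

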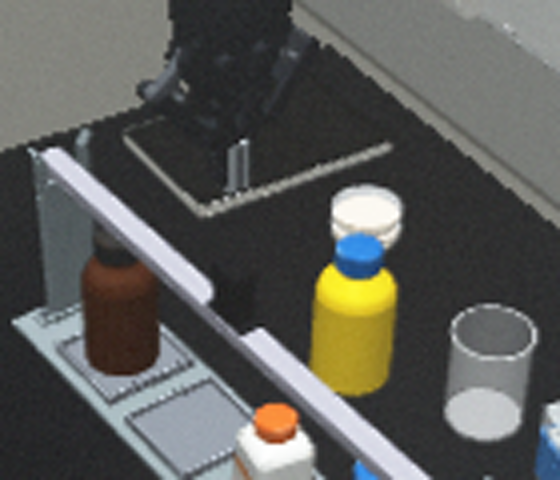

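```bash
python3 - <<'E'
from h import *
for k in range(2):
    p,d=optics.get_image("side");W=cloud("side",d)
    m=(abs(W[...,0]-.6)<.04)&(abs(W[...,1]-.018)<.05)&(W[...,2]>.21)&(W[...,2]<.4)
    A=np.argwhere(m);z=W[m][:,2];print("lowest",z.min(),A[z.argmin()],W[m][z.argmin()],np.histogram(z,bins=np.arange(.21,.41,.02)))
    print("col328", [(v,W[v,328].round(3).tolist()) for v in range(134,172,3)])
    if k==0: print(command_gripper(.085)); s=r.read_state();print(s["grip_width"])
# wrist view
s=r.read_state();p,d=optics.get_image("wrist");cv2.imwrite("pics/w.png",p[:,:,::-1])
m=optics.camera_model("wrist");print({k:np.round(v,3).tolist() for k,v in m.items()})
E
```

```text
lowest 0.2669109051157658 [147 326] [0.59509769 0.01576372 0.26691091] (array([  0,   0,   2,  66,  62, 166, 152, 167, 162]), array([0.21, 0.23, 0.25, 0.27, 0.29, 0.31, 0.33, 0.35, 0.37, 0.39]))
col328 [(134, [0.595, 0.005, 0.313]), (137, [0.598, 0.01, 0.3]), (140, [0.599, 0.012, 0.29]), (143, [0.597, 0.009, 0.283]), (146, [0.597, 0.008, 0.274]), (149, [0.779, 0.314, 0.012]), (152, [0.779, 0.315, -0.002]), (155, [0.768, 0.297, -0.0]), (158, [0.762, 0.286, -0.004]), (161, [0.748, 0.263, 0.003]), (164, [0.607, 0.026, 0.2]), (167, [0.601, 0.016, 0.199]), (170, [0.595, 0.007, 0.197])]
False
0.08495549952544558
lowest 0.3273578455252231 [133 316] [0.56099705 0.00559441 0.32735785] (array([  0,   0,   0,   0,   0,   4, 124, 178, 159]), array([0.21, 0.23, 0.25, 0.27, 0.29, 0.31, 0.33, 0.35, 0.37, 0.39]))
col328 [(134, [0.831, 0.401, 0.008]), (137, [0.819, 0.381, 0.011]), (140, [0.809, 0.364, 0.011]), (143, [0.798, 0.347, 0.011]), (146, [0.788, 0.329, 0.013]), (149, [0.78, 0.317, 0.009]), (152, [0.779, 0.314, -0.002]), (155, [0.767, 0.295, 0.001]), (158, [0.759, 0.282, -0.001]), (161, [0.749, 0.265, 0.002]), (164, [0.606, 0.025, 0.201]), (167, [0.6, 0.015, 0.2]), (170, [0.594, 0.004, 0.2])]
{'K': [[309.707, 0.0, 326.79], [0.0, 309.707, 199.979], [0.0, 0.0, 1.0]], 'tool_from_camera': [[-0.001, -0.956, -0.295, 0.076], [1.0, -0.001, -0.001, 0.001], [0.001, -0.295, 0.956, -0.154], [0.0, 0.0, 0.0, 1.0]]}
```

View pics/w.png

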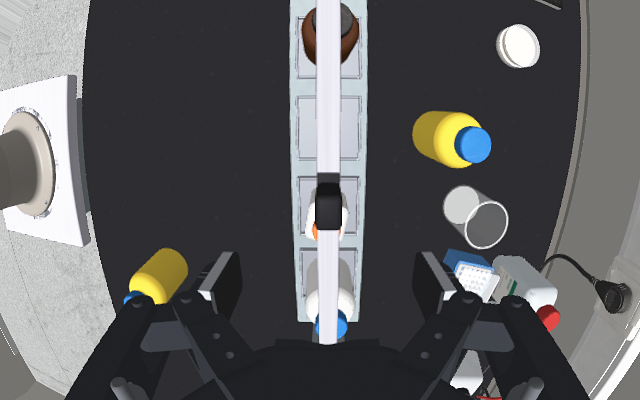

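The wrist view shows the open fingers well above the bar, with the grip at (328,200). The side depth puts the closed fingertips about 38 mm above where the reported TCP would have them. I'll cross-check with the wrist depth.

```bash
cat >> h.py <<'E'
def wcloud(d,s):
    m=optics.camera_model("wrist");K=np.array(m["K"]);T=np.array(m["tool_from_camera"])
    v,u=np.mgrid[:400,:640]; a=(u-K[0,2])/K[0,0];b=(v-K[1,2])/K[1,1];th=np.hypot(a,b)+1e-9
    k=np.tan(th)/th; X=np.stack([a*k*d,b*k*d,d],-1)
    tool=X@T[:3,:3].T+T[:3,3]
    return tool,tool@Rotation.from_quat(s["eef_rot"]).as_matrix().T+np.array(s["eef_pos"])
E
python3 - <<'E'
from h import *
s=r.read_state();p,d=optics.get_image("wrist");T,W=wcloud(d,s)
for n,(v,u) in dict(griptop=(185,328),gripmid=(200,328),bartop=(130,328),bar2=(260,328),tray4=(125,345),bench=(150,200),padL=(290,215),padR=(290,440),tipL=(256,238),tipR=(256,418)).items():
    print(n,d[v,u],"tool",T[v,u].round(3),"world",W[v,u].round(3))
pads=(T[...,2]<.06)&(abs(T[...,1])<.06)&(d>0); print("near: max tool z",T[pads][:,2].max())
E
```

```text
griptop 0.24835332 tool [0.014 0.001 0.086] world [0.603 0.033 0.169]
gripmid 0.22016995 tool [0.011 0.001 0.056] world [0.603 0.029 0.199]
bartop 0.24751054 tool [0.057 0.001 0.099] world [0.6   0.076 0.156]
bar2 0.2816722 tool [-0.06   0.001  0.098] world [ 0.608 -0.041  0.157]
tray4 0.38715744 tool [0.053 0.024 0.244] world [0.622 0.073 0.011]
bench 0.40633973 tool [ 0.023 -0.178  0.254] world [0.424 0.029 0.001]
padL 0.10956051 tool [ 0.011 -0.042 -0.06 ] world [0.56  0.026 0.315]
padR 0.10762863 tool [ 0.012  0.043 -0.061] world [0.645 0.033 0.317]
tipL 0.14225605 tool [ 0.008 -0.042 -0.026] world [0.56  0.024 0.281]
tipR 0.13665833 tool [ 0.011  0.042 -0.031] world [0.644 0.032 0.286]
near: max tool z 0.05978092071632929
```

The camera frames agree with the reported pose: bar top 0.156, bench 0.001. The finger pads, though, sit about 38 mm further back along tool z than stated. I'll measure that offset and compensate.

```bash
python3 - <<'E'
from h import *
def tip(nm):
    s=r.read_state();p,d=optics.get_image("wrist");T,W=wcloud(d,s)
    w=s["grip_width"]/2
    m=(d>.03)&(T[...,2]<.04)&(abs(T[...,1])<w+.03)&(abs(T[...,0])<.03)
    A=T[m];print(nm,s["grip_width"],len(A),"tool z pct",np.percentile(A[:,2],[90,98,99.5,100]).round(4))
    B=A[A[:,2]>np.percentile(A[:,2],95)];print(B.mean(0).round(4),B.min(0).round(4),B.max(0).round(4))
tip("open");command_gripper(.03);tip("30");command_gripper(0.);tip("0");print(r.read_state()["time_s"])
E
```

```text
open 0.08522855342794089 38916 tool z pct [-0.0616 -0.0355 -0.0287 -0.024 ]
[ 0.0046  0.0009 -0.037 ] [-0.0113 -0.0556 -0.0459] [ 0.0125  0.0568 -0.024 ]
30 0.029891624252246733 28704 tool z pct [-0.0507 -0.0253 -0.0184 -0.0114]
[ 0.007   0.0006 -0.0272] [-0.0105 -0.0283 -0.0371] [ 0.0125  0.0292 -0.0114]
0 -1.3158277448702373e-05 23236 tool z pct [-0.0537 -0.0268 -0.02   -0.0154]
[ 0.0096  0.0006 -0.0283] [ 0.0064 -0.0131 -0.0381] [ 0.0124  0.0143 -0.0154]
7.6167
```

Tips are at tool z ≈ −0.024 when open and −0.011 near shut, against +0.012 and +0.025 stated. So the fingers are about 36 mm short, the real grasp point is 30 mm behind the TCP, and I'll aim with that.

```bash
cat >> h.py <<'E'
GO=-.030 # TCP z = height wanted for grasp point + GO
E
python3 - <<'E'
from h import *
q=quat(YAW); command_gripper(.06,60)
r.move_straight(P(BAR,.184+GO),q,speed=.1)
s=r.read_state();print(s["eef_pos"],s["contact_force"])
command_gripper(0.0,90);s=r.read_state();print(s["grip_width"],s["grip_force"],s["contact_force"])
if s["grip_width"]>.012:
    r.move_straight(P(BAR,.184+GO+.07),q,speed=.08);r.hold(.3)
    s=r.read_state();print(s["time_s"],s["grip_width"],s["contact_force"],s["torque"])
p,d=optics.get_image("side");cv2.imwrite("pics/lift2.png",p[:,:,::-1])
p,d=optics.get_image("top");cv2.imwrite("pics/lift2t.png",p[:,:,::-1])
W=cloud("top",d);z=W[...,2];m=(abs(W[...,0]-.605+.07*(W[...,1]-.02))<.012)&(z>.18)&(z<.26)&(abs(W[...,1])<.28)&(p.min(-1)>150);A=W[m]
if len(A): print(len(A),"slope z/y",np.polyfit(A[:,1],A[:,2],1))
E
```

```text
[0.6029647  0.01865438 0.15475191] [ 0.06623922 -0.41547082  0.35948087]
0.01853234535346074 88.05114984512329 [-0.34120477  0.10703996  3.03958   ]
11.15 0.018806189633686105 [ 0.15890059  0.24967684 -3.0263993 ] [-0.02006513  0.05178449 -0.05970555]
1553 slope z/y [0.00098277 0.22561701]
```

View pics/lift2.png

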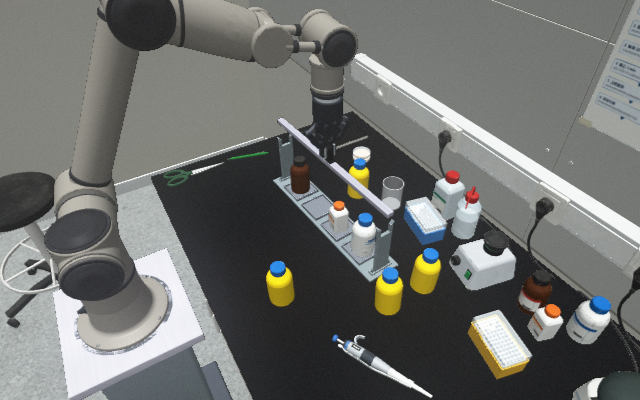

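The bar is lifted level with no slope, brackets empty. Now laying it aside in front of the rack.

```bash
python3 - <<'E'
from h import *
q=quat(YAW); A=BAR-.135*N
print("yellow front cap",ray("top",368,285,.12)[:2],"aside",A, "end", A-.255*U)
z0=.184+GO+.07
r.move_straight(P(A,z0),q,speed=.15)
r.move_straight(P(A,.042+GO+.015),q,speed=.12)
hit=r.move_straight(P(A,.042+GO-.004),q,speed=.02,max_force=5)
s=r.read_state();print(hit,s["eef_pos"],s["contact_force"])
command_gripper(.05);r.hold(.1)
r.move_straight(P(A,.16),q,speed=.15)
r.reach(P(C-.2*N+.3*U,.3),q)
s=r.read_state();print(s["time_s"])
p,d=optics.get_image("top");np.savez("top1.npz",p=p,d=d);p2,d2=optics.get_image("side");np.savez("side1.npz",p=p2,d=d2)
cv2.imwrite("pics/t1.png",p[:,:,::-1])
E
```

```text
yellow front cap [ 0.357212  -0.1543917] aside [0.46783712 0.00916536] end [ 0.485847   -0.24519786]
True [0.46775095 0.0091806  0.01255828] [-1.0354804  -0.97605987  6.64937327]
17.7083
```

View pics/t1.png

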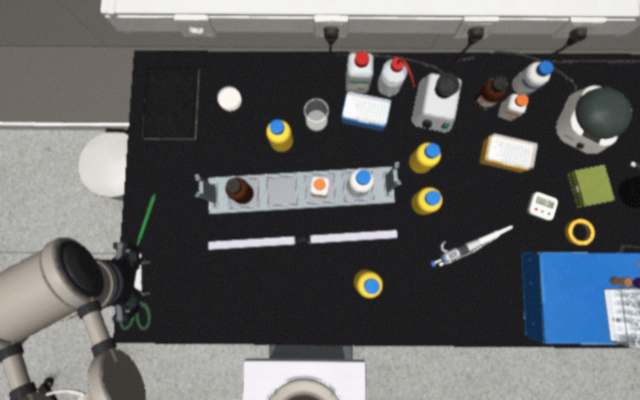

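The bar lies aside at row 240, with its grip at (302,240). The brown cap at (237,187), orange cap at (319,185) and blue cap at (362,181) are now unobstructed. Next: bottle and tray positions.

```bash
python3 - <<'E'
from h import *
for n in("top","side"):
    D=np.load(n+"1.npz");p=D["p"];W=cloud(n,D["d"]);hsv=cv2.cvtColor(p,cv2.COLOR_RGB2HSV);L=W[...,:2]-C
    a,b=L@N,L@U;z=W[...,2]
    inn=(abs(a)<.06)&(abs(b)<.27)
    base=inn&(z>.003)&(z<.016)&(p.min(-1)>80);B=np.stack([a[base],b[base]],1).astype(np.float32);print(n,"base local",cv2.minAreaRect(B))
    for k in(-1.5,-.5,.5,1.5):
        s=inn&(abs(b-.105*k)<.045)&(abs(a)<.045);m=s&(z>.03)
        if m.sum()<20: print(k,"empty");continue
        zt=np.percentile(z[m],97);t=s&(z>zt-.008)
        A=np.stack([a[t],b[t]],1).astype(np.float32);c,rad=cv2.minEnclosingCircle(A)
        bd=s&(z>.02);
        print(k,"ztop",zt.round(4),"cap local",A.mean(0),c,rad,"slot",.105*k, "colour",np.median(p[t],0), "all",cv2.minAreaRect(np.stack([a[bd],b[bd]],1).astype(np.float32)) )
E
```

```text
top base local ((0.003156520426273346, -0.000241011381149292), (0.10520502924919128, 0.5131227970123291), 0.1869402825832367)
-1.5 ztop 0.1381 cap local [ 0.00565655 -0.16114439] (0.005746504757553339, -0.16154111921787262) 0.018947165459394455 slot -0.1575 colour [ 64. 144. 225.] all ((0.0012377463281154633, -0.15857714414596558), (0.07935208082199097, 0.07799115031957626), 88.24400329589844)
-0.5 ztop 0.1055 cap local [ 4.7258953e-05 -5.3349901e-02] (-0.0002908379537984729, -0.053034309297800064) 0.01610497571527958 slot -0.0525 colour [249. 152.  87.] all ((0.0023202449083328247, -0.05409696698188782), (0.07968682050704956, 0.0801544040441513), 89.89469909667969)
0.5 empty
1.5 ztop 0.1311 cap local [0.00563215 0.15983725] (0.005862003657966852, 0.1602603942155838) 0.018442213535308838 slot 0.1575 colour [63.  61.  58.5] all ((0.0033227168023586273, 0.153624027967453), (0.07336895167827606, 0.08226238191127777), 87.2218246459961)
side base local ((-0.00022826716303825378, -0.0011675655841827393), (0.5104373097419739, 0.10268475860357285), 89.94644165039062)
-1.5 ztop 0.1349 cap local [ 0.00080062 -0.16336714] (0.0024566538631916046, -0.16244357824325562) 0.019466912373900414 slot -0.1575 colour [ 54. 143. 230.] all ((-0.0017019771039485931, -0.1636417806148529), (0.06424054503440857, 0.06504558771848679), 72.67996978759766)
-0.5 ztop 0.103 cap local [-0.00440478 -0.05528639] (-0.0021215423475950956, -0.053503215312957764) 0.01718052849173546 slot -0.0525 colour [244. 139.  59.] all ((-0.0044661276042461395, -0.05547884851694107), (0.04447760805487633, 0.048023294657468796), 80.48516082763672)
0.5 empty
1.5 ztop 0.1288 cap local [0.00062531 0.1572913 ] (0.0025692088529467583, 0.1590825915336609) 0.0205339677631855 slot 0.1575 colour [64.  62.5 61. ] all ((-0.0030794721096754074, 0.1525513082742691), (0.05269480124115944, 0.06026263162493706), 60.806236267089844)
```

```bash
cat >> h.py <<'E'
C=C+.0012*N
def L(a,b): return C+a*N+b*U
def pick(xy,z,force,up,q):
    command_gripper(.085,force); r.reach(P(xy,.24),q) if r.read_state()["eef_pos"][2]>.15 else None
    hit=r.move_straight(P(xy,z),q,speed=.12,max_force=10)
    s=r.read_state();print("down",hit,s["eef_pos"].round(4),s["contact_force"].round(1))
    command_gripper(0,force);zg=r.read_state()["eef_pos"][2]
    r.move_straight(P(xy,zg+up),q,speed=.12);s=r.read_state();print("held",s["grip_width"],s["grip_force"],s["contact_force"].round(1));return zg
def place(xy,z,up,q):
    r.move_straight(P(xy,z+up),q,speed=.15)
    r.move_straight(P(xy,z+.012),q,speed=.12)
    hit=r.move_straight(P(xy,z-.002),q,speed=.025,max_force=4)
    s=r.read_state();print("placed",hit,s["eef_pos"].round(4),s["contact_force"].round(1))
    command_gripper(.085);r.move_straight(P(xy,.24),q,speed=.2);print("t",r.read_state()["time_s"])
E
python3 - <<'E'
from h import *
q=quat(YAW)
a=L(-.001,-.0535); zs=pick(a,.026,40,.06,q); place(L(0,.052),zs,.06,q)
r.reach(P(C-.2*N+.3*U,.3),q)
p,d=optics.get_image("top");p2,d2=optics.get_image("side")
cv2.imwrite("pics/s1.png",np.hstack([cv2.resize(x,None,fx=2,fy=2) for x in(p[150:260,190:410],p2[120:290,250:410][:110])])[:,:,::-1])
cv2.imwrite("pics/s1.png",cv2.resize(p2[120:290,250:410],None,fx=3,fy=3)[:,:,::-1])
E
```

```text
down False [ 0.6069 -0.0354  0.0266] [-0.  -0.2  0.9]
held 0.04826773580101304 38.16920446814038 [-0.2  0.5 -0.9]
placed True [0.6    0.0698 0.0264] [-0.6 -0.8  4.6]
t 26.375
```

View pics/s1.png

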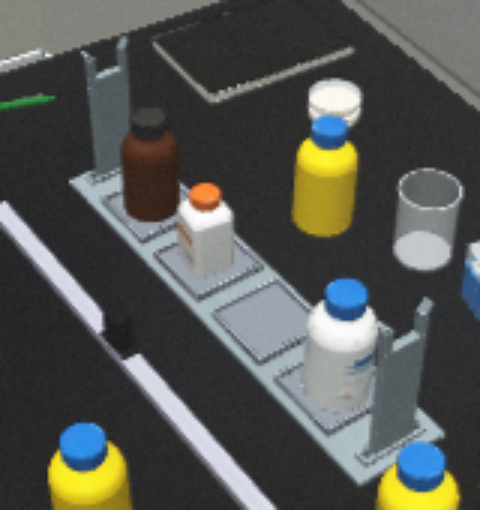

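The small bottle stands upright in the formerly empty tray at crop (205,230). Now brown.

```bash
python3 - <<'E'
from h import *
q=quat(YAW)
zb=pick(L(.0015,.1585),.049,60,.125,q); place(L(0,-.052),zb,.125,q)
r.reach(P(C-.2*N+.3*U,.3),q)
p2,d2=optics.get_image("side")
cv2.imwrite("pics/s2.png",cv2.resize(p2[120:290,250:410],None,fx=3,fy=3)[:,:,::-1])
E
```

```text
down False [0.5945 0.1764 0.0497] [-0.1  0.9  0.1]
held 0.057270138729357524 63.90672914130846 [-0.  -0.  -2.7]
placed True [ 0.6074 -0.0338  0.0501] [ 0.3 -0.6  5.3]
t 36.8667
```

View pics/s2.png

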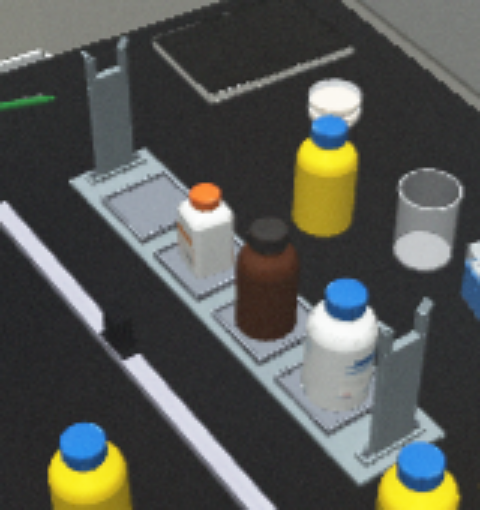

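Brown stands upright in its new tray at crop (267,280). Next the small bottle goes to the left tray, then I'll measure everything including the bar.

```bash
python3 - <<'E'
from h import *
q=quat(YAW)
zs=pick(L(0,.052),.026,40,.06,q); place(L(0,.1575),zs,.06,q)
r.reach(P(C-.2*N+.3*U,.3),q)
for n in("top","side"):
    p,d=optics.get_image(n);W=cloud(n,d);l=W[...,:2]-C;a,b,z=(l@N),(l@U),W[...,2]
    for k in(-1.5,-.5,.5,1.5):
        s=(abs(b-.105*k)<.045)&(abs(a)<.045);m=s&(z>.03)
        if m.sum()<20: print(n,k,"empty");continue
        zt=np.percentile(z[m],97);t=s&(z>zt-.008);print(n,k,"ztop",zt.round(4),"dev",a[t].mean().round(4),(b[t].mean()-.105*k).round(4),"rgb",np.median(p[t],0))
    m=(abs(a+.136)<.05)&(abs(b)<.3)&(z>.006)&(z<.025)&(p.min(-1)>150);A=W[m][:,:2].astype(np.float32)
    vx,vy,x0,y0=cv2.fitLine(A,cv2.DIST_HUBER,0,.01,.01).ravel();u=np.array([vx,vy])*np.sign(vy);t=(A-[x0,y0])@u
    print("bar yaw",np.degrees(np.arctan2(-u[0],u[1])),"mid",np.array([x0,y0])+u*(np.percentile(t,.1)+np.percentile(t,99.9))/2,np.ptp(t))
    if n=="side": cv2.imwrite("pics/s3.png",cv2.resize(p[120:290,250:410],None,fx=3,fy=3)[:,:,::-1])
E
```

```text
down False [0.6005 0.07   0.0267] [0.2 0.3 0. ]
held 0.047292881196865914 38.74195290816715 [-0.3 -0.3 -1.4]
placed True [0.5925 0.1751 0.0264] [-0.5 -0.5  4. ]
t 46.5083
top -1.5 ztop 0.1378 dev 0.0045 -0.0037 rgb [ 63. 143. 224.]
top -0.5 ztop 0.1313 dev 0.0027 0.0027 rgb [64. 60. 57.]
top 0.5 empty
top 1.5 ztop 0.1066 dev 0.0005 -0.0002 rgb [248.  149.   84.5]
bar yaw 4.0802493 mid [0.46876103 0.00909625] 0.50661576
side -1.5 ztop 0.1352 dev -0.0004 -0.0062 rgb [ 52. 142. 230.]
side -0.5 ztop 0.128 dev -0.0015 0.0006 rgb [68. 66. 64.]
side 0.5 empty
side 1.5 ztop 0.1037 dev -0.0039 -0.0019 rgb [243. 130.  56.]
bar yaw 4.0879884 mid [0.46545967 0.0098623 ] 0.51160485
```

View pics/s3.png

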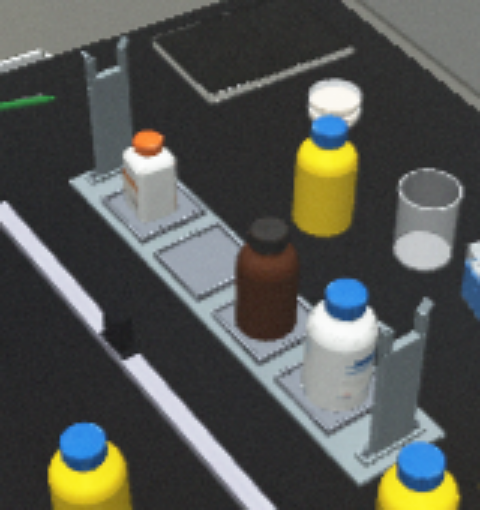

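Both bottles are in place within a few mm and the blue-capped one hasn't moved. Returning the bar.

```bash
python3 - <<'E'
from h import *
q=quat(YAW); A=np.array([.4675,.0093]);T=L(-.0005,0)
command_gripper(.06,90); r.reach(P(A,.16),q)
r.move_straight(P(A,.042+GO+.001),q,speed=.1,max_force=10)
command_gripper(0,90);s=r.read_state();print(s["grip_width"],s["grip_force"],s["eef_pos"])
zt=.184+GO
r.move_straight(P(A,zt+.07),q,speed=.1)
r.move_straight(P(T,zt+.07),q,speed=.1);r.hold(.2)
r.move_straight(P(T,zt+.03),q,speed=.08)
hit=r.move_straight(P(T,zt-.003),q,speed=.03,max_force=5)
s=r.read_state();print(hit,s["eef_pos"],s["contact_force"],s["torque"],s["time_s"])
p,d=optics.get_image("side");cv2.imwrite("pics/b.png",cv2.resize(p[100:290,240:420],None,fx=3,fy=3)[:,:,::-1])
E
```

```text
0.01906381420337517 88.48885416984558 [0.46790052 0.00926803 0.01343447]
True [0.60299219 0.0180839  0.15544471] [-0.44644729 -0.67951251  4.99027334] [-0.00413738  0.06291171 -0.04501475] 56.8
```

View pics/b.png

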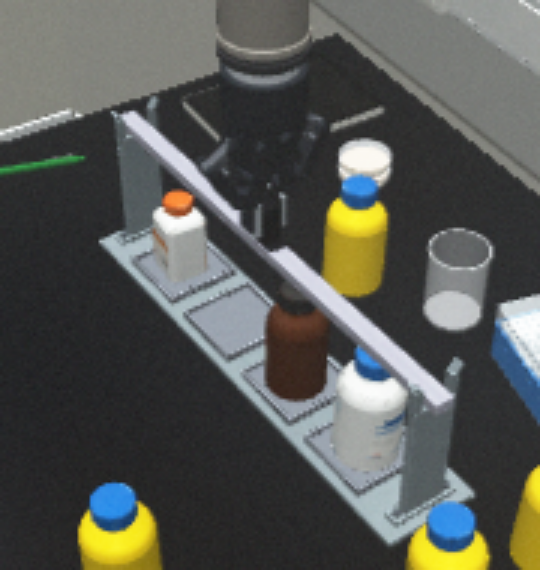

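The bar rests in both brackets, and the contact height matches the seated height. Releasing it, moving the arm clear and checking.

```bash
python3 - <<'E'
from h import *
q=quat(YAW)
command_gripper(.06);r.hold(.1);e=r.read_state()["eef_pos"]
r.move_straight([e[0],e[1],.28],q,speed=.1)
r.reach(P(C-.2*N+.3*U,.3),q);r.hold(.3)
for n in("top","side"):
    p,d=optics.get_image(n);W=cloud(n,d);l=W[...,:2]-C;a,b,z=(l@N),(l@U),W[...,2]
    m=(abs(a)<.03)&(abs(b)<.3)&(z>.145)&(z<.17)&(p.min(-1)>165);A=W[m]
    A2=A[:,:2].astype(np.float32);vx,vy,x0,y0=cv2.fitLine(A2,cv2.DIST_HUBER,0,.01,.01).ravel();u=np.array([vx,vy])*np.sign(vy);t=(A2-[x0,y0])@u
    mid=np.array([x0,y0])+u*(t.min()+t.max())/2
    print(n,"yaw",np.degrees(np.arctan2(-u[0],u[1])),"mid local",(mid-C)@N,(mid-C)@U,"len",np.ptp(t),"z",np.median(A[:,2]),"slope",np.polyfit(t,A[:,2],1)[0])
    if n=="side":cv2.imwrite("pics/f.png",cv2.resize(p[100:290,240:420],None,fx=3,fy=3)[:,:,::-1])
print(r.read_state()["time_s"])
E
```

```text
top yaw 4.094675 mid local -0.00023900877944522326 0.0009748602278966471 len 0.5083848 z 0.15674235835611972 slope 0.0009868168731519782
side yaw 4.0740414 mid local -0.0027647303408869805 -0.0007541602878567028 len 0.50478387 z 0.15517433198143737 slope 0.0006795498285986267
60.5833
```

View pics/f.png

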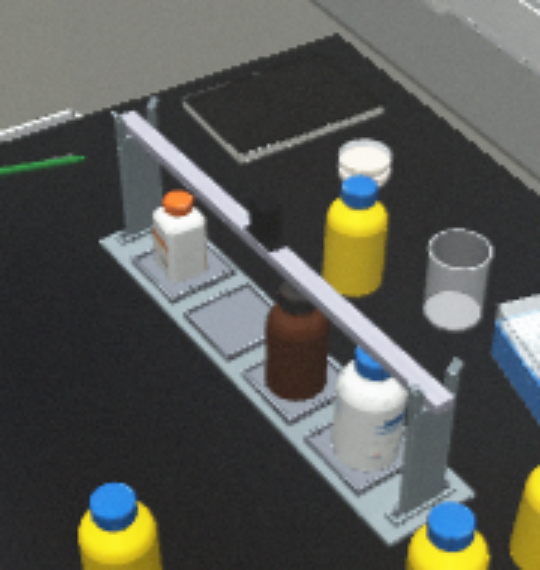

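The bar is level in both brackets with the grip on top and central, and the bottles stand swapped. Handing in.

```bash
python3 -c "
from workcell import r
print(r.finish_job())"
```

```text
the job is handed in; nothing more can be done
None
```

The job is handed in at about 61 s: the brown and small bottles are swapped and upright, the blue-capped one was not disturbed, and the bar is back level and centred in both brackets; the fingers turned out about 36 mm shorter than stated, so the first grasp of the bar closed empty and I corrected for it.

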